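Seat the well plate on the blotting manifold and hold it sealed

ROBOT

A 6-joint arm with a two-finger parallel gripper is mounted at the origin on the work surface. World frame = base frame: x ahead of the robot, y to its left, z up, the work surface at z = 0. Lengths are in mm, angles in rad, forces in N, time in s.
With the tool pointing down it reaches from about 300 to 750 mm from the base axis. Payload 8.5 kg.
Tool frame: the origin (TCP) lies on the centre line of the jaws, within the pads' length; the fingertips stand 25 mm ahead of it and the grasp point (between the pads) lies 6 mm ahead of it; z points along the fingers, x is the direction in which the jaws open and shut, and the axes are right-handed (so a half turn about z gives the same grasp; the last joint's range is limited). The gripper opens to 88 mm and grips with 3 to 60 N. Pads are 18 mm wide; open, the fingers measure 123 mm over their backs; the gripper's body (75 mm by 187 mm) begins 45 mm behind the grasp point.
Start: joints at [-1.48, 0.381, 1.297, -0, 1.464, -0.215], TCP at [165.575, -524.467, 263.748] pointing down, gripper open.
Joint ranges: [-3.11, 3.11], [-0.89, 2.33], [0.22, 2.48], [-1.42, 4.56], [0.17, 2.85], [-2.88, 2.88]. Speed limits (rad/s): [2.39, 2.39, 3.14, 3.14, 3.14, 3.14].

INTERFACE

Orientations are given as a unit quaternion [w, x, y, z].
In Python, from workcell import manip gives the robot as it stands.
- The arm moves only by the tool arm_command, never from a script. Its argument "rows" is one flat list of numbers, 5 for each row, row after row: the shift along the tool's x, y, z in m, then the turn about the tool's z in degrees, then the opening, from 0 (shut) to 1 (fully open). In form: [tx, ty, tz, turn, claw, tx, ty, tz, turn, claw, ...]. A call has 1 to 5 rows; each row shifts and turns the commanded pose from where the row before left it, along the tool's axes as they then stand; what a row does not reach is not made up. A row lasts 1/8 s, in which the tool goes at most 62.5 mm and 10.7 degrees, less where a joint would pass 70% of its speed; a pose out of reach is approached as far as the arm can. A call with a gripper value outside its range is refused whole. The fingers move at their own pace and stop on an object; "force" is the grip in N (left out, the last holds). Time passes only in rows, so rows that do not move let the fingers close. It gives the time, the measured TCP pose, the force and the opening at its end, in the units of the state.
- manip.get_state(): the state, without advancing time (a new reading comes with each control period).
- manip.capture(name): name is "scene" or "top"; returns a dict with "frame" (420x560x3 uint8, blue, green, red), "camera_matrix" (3x3 intrinsics, pixels), "R" (3x3) and "t" (3): a world point X has camera coordinates R X + t. Camera axes: x right, y down, z forward; pixel columns grow to the right and rows downward; lengths in mm; the calibration is good to about 2 mm. A picture is of the moment at which its call begins. There is no depth.
- manip.job_done(): hands the job in, once; it reports no verdict.
The state is a dict: "t": time; "q": joint angles; "joint_vel": joint speeds; "joint_efforts": joint torques, N m; "tool_pos": TCP position; "tool_rot": TCP orientation; "contact_force": force on the tool from outside, world axes, zero at the start; "ft_torque": the same for the moment, N m; "opening": finger opening in mm.
Only numpy, scipy, OpenCV 4.12 (cv2) and the standard library are available. Lean on these libraries where they do the work, as an engineer would, in place of code of your own. Each camera call takes 0.05 s, during which the arm holds its last target.

TASK

Lift the lid of the storage case right open until it rests on its stop, take out the sample plate with the round wells (not the slotted one) and fit it onto the manifold base so that both dowels come up through its two holes. Then press it down until the rubber seal is squeezed and the two halves meet, and finish still holding them firmly pressed together, as if for a colleague to close the latches. Leave the slotted plate lying in the case and the other things on the bench where they are.

Things in the scene. Friction and masses are not known exactly. Their poses are not given: they have to be found in the camera images.
- case: Grey plastic storage case, fixed: 290 x 200 mm, 45 mm high (73 with its lid shut). Origin under its centre on the bench; x along the hinge (290 mm), y from handle side to hinge side. Inside, a black foam insert (top 22 mm above the bench) has two pockets at x = -66 and +66 mm, y = 0: one holds the round-well plate, the other the slotted plate, either way about, their length along y.
- lid (a joint): Angle of the case's lid, rad: 0 shut, 1.85 wide open, leaning on its stop a little past upright. The lid is a grey shell 290 x 200 mm, 28 mm deep, 0.42 kg. It turns freely: let go below about 1.4 rad it may fall shut, beyond that it falls open onto the stop.
- lid_bar (a point): Middle of the lid's handle, a round steel bar 10 mm thick, 100 mm clear between its posts, parallel to the hinge on the case's right-hand side (seen from the robot); 52 mm above the bench when shut. 37 mm of free space between bar and lid wall. Axes turn with the lid: x along the bar; shut, y points level towards the hinge, z up.
- lid_hinge (a point): Middle of the lid's hinge line, on the case's left-hand side at rim height, 45 mm above the bench. The bar runs on a circle of 242 mm radius about this line. x along the hinge; lid shut, y points away from the bar and z up. Opening lifts the bar up and over towards the hinge side (a turn about -x).
- well_plate_center (a point): Round-well plate, the part to fit: white plastic, 0.26 to 0.42 kg. Flange 80 x 152 x 10 mm; on its middle a block 44 x 106 mm, 32 mm high, with 24 round wells. Point: its centre, 21 mm over the flat underside; x across the 44 mm width to grip, y lengthwise, z up. Two 10 mm through-holes in the flange at (x, y) = (27, 64) and (-27, -64) mm: fits either way round. Lies 14 mm above the bench.
- slot_plate_center (a point): Slotted plate, not wanted: same white plastic, size and holes, but eight long slots (34 x 4 mm) across its block in place of the round wells. Point and axes as for the other plate. It stays in its pocket in the case.
- base: Manifold base: grey metal block 90 x 164 mm (foot 104 x 176 mm), fixed, flat top 45 mm above the bench. Origin under its centre on the bench; x across, y lengthwise, z up. Two upright steel dowels 8 mm thick at (x, y) = (27, 64) and (-27, -64) mm stand 20 mm above the top, the last 7 mm tapering to 3 mm. Brass spout and small gauge at its -y end, below the top, up to 40 mm out.
- seal (a joint): How far the seal is squeezed, m: 0 free, 0.003 when the halves meet. It is a springy black rubber frame 58 x 112 mm on the base's top, 3 mm proud of it. About 10 N in all (3.3 N per mm) squeezes it flush, so that the plate's underside meets the base's top; the plate's own weight squeezes it about 1 mm.
- tube_rack: Blue rack of red-capped tubes, 100 x 200 mm, 90 mm high, origin under its centre. Bystander.
- reagent_bottle: Amber bottle, 64 mm wide, 130 mm high, origin under its centre. Bystander.
- tip_box: Grey and white pipette-tip box, 88 x 125 mm, 64 mm high, origin under its centre. Bystander.
Not all that is in view belongs to the job. There is more than one size of the base; the job needs the larger.

How it is judged (in metres and radians):
On the way, in this order (a step that is already met when the one before it is completed fails the run):
1. the lid is wide open and rests on its stop (value of joint lid above 1.78 rad and velocity of joint lid below 0.1 rad/s), for 0.2 s.
2. the round-well plate sits over both dowels, down on the seal (horizontal distance between well_plate_center and base below 0.004 m and angle between the y axis of well_plate_center and the y axis of base, either way round below 0.06 rad and z of well_plate_center in the frame of base below 0.072 m), for 0.2 s.
At the end, for the whole second after the job is handed in: Lid open on its stop (over 1.78 rad). Well plate on both dowels: centre within 4 mm of the base's, in line within 0.06 rad, level within 0.035 rad, underside within 1.4 mm of the base's top, seal squeezed over 2 mm, pressed on with over 7.5 N, gripper still on it, for the last second (value of joint lid above 1.78 rad and horizontal distance between well_plate_center and base below 0.004 m and angle between the y axis of well_plate_center and the y axis of base, either way round below 0.06 rad and angle between well_plate_center's own z axis and vertical below 0.035 rad and z of well_plate_center in the frame of base below 0.0674 m and value of joint seal above 0.002 m and contact force between well_plate and base above 7.5 N and contact force between the fingers and well_plate above 2 N); the arm keeps its last pose, push and grip.
It fails at once if the slotted plate is moved out of place (15 mm) (distance of slot_plate_center from where it was at the start of the episode above 0.015 m).
It fails at once if a bystander is moved (30 mm) (distance of any of tube_rack, reagent_bottle, tip_box from where it was at the start of the episode above 0.03 m).
It also fails if it takes over 66 s, if anything falls off the work surface, if the arm or the gripper's body presses on something with over 40 N, if the wrist force passes 120 N, or if a joint passes its speed limit or range.

## Working session

There is one attempt and no reset: what is moved stays moved. The work goes in short steps, Python scripts to look and compute and a tool call to move; the robot and the scene stay as the last step left them, time stands still between calls to the robot, and variables do not carry over. Pictures are saved under pics/ and viewed, and the job is handed in when it is done.

Besides the shell and the picture viewer there is one more tool, called in YAML: its name, and indented under it one key for each argument. arm_command: Moves the arm, as the interface text tells. Its arguments: {"type":"object","properties":{"rows":{"type":"array"},"force":{"type":"number"}},"required":["rows"]}

```bash
ls; mkdir -p pics
python3 - <<'E'
from workcell import manip
import cv2
print(manip.get_state())
for n in("scene","top"):
    c=manip.capture(n); cv2.imwrite(f"pics/{n}0.png",c["frame"]); print(n,c["camera_matrix"],c["R"],c["t"])
E
```

```text
pics
{'t': 0.0, 'q': array([-1.48029564e+00,  3.81180501e-01,  1.29822670e+00,  1.15813123e-05,
        1.46361233e+00, -2.15276498e-01]), 'joint_vel': array([ 0.00063066, -0.0005212 ,  0.00170891, -0.00051349, -0.00012514,
       -0.00114328]), 'joint_efforts': array([ 2.25103257e-03, -4.37929952e+01, -2.24558151e+01,  7.15012942e-02,
        3.52394104e-02, -1.01586361e-04]), 'tool_pos': array([ 165.55942721, -524.23952632,  263.15756015]), 'tool_rot': array([-5.38756844e-04,  8.06545892e-01, -5.91171054e-01, -4.67725456e-04]), 'contact_force': array([-0.92538114,  1.38836534, -0.14290633]), 'ft_torque': array([ 0.00393095, -0.01773772, -0.01183717]), 'opening': 88.19731615304738}
scene [[456.60777144   0.         288.05825418]
 [  0.         456.60777144 209.15388432]
 [  0.           0.           1.        ]] [[ 0.13881497  0.99029491  0.00681142]
 [ 0.64669972 -0.08543811 -0.75794446]
 [-0.75000658  0.10961898 -0.65228353]] [ -14.37340419 -318.29930858 1764.28491068]
top [[429.11257029   0.         281.62953199]
 [  0.         429.11257029 212.09354058]
 [  0.           0.           1.        ]] [[-0.00931883 -0.99990195 -0.0104526 ]
 [-0.9821669   0.0111155  -0.18768227]
 [ 0.18778006  0.00851722 -0.98217417]] [ -63.28229482  569.87943097 1251.83887687]
```

View pics/scene0.png

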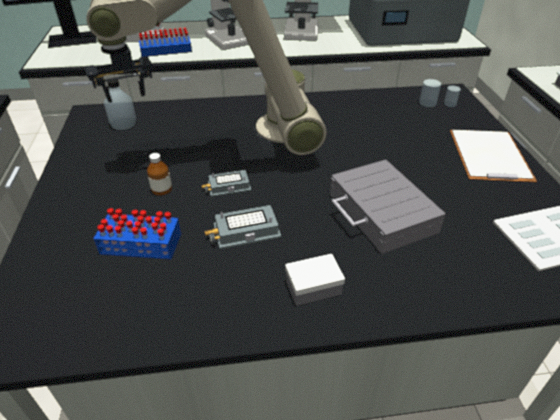

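View pics/top0.png

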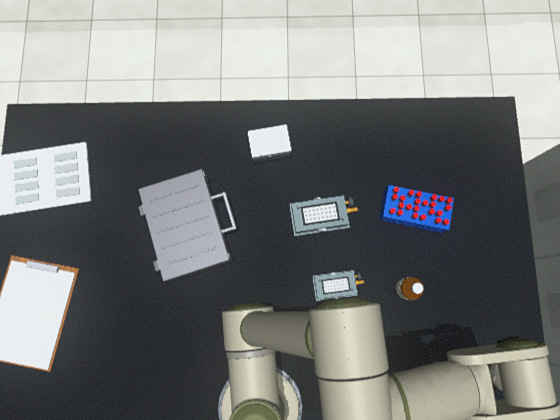

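```bash
cat > h.py <<'E'
import numpy as np, cv2
from workcell import manip
def plane(c,px,z):
    px=np.atleast_2d(np.array(px,float)); K=np.array(c["camera_matrix"]);R=np.array(c["R"]);t=np.array(c["t"])
    o=-R.T@t; d=(R.T@np.linalg.inv(K)@np.c_[px,np.ones(len(px))].T).T
    return o+d*((z-o[2])/d[:,2])[:,None]
def proj(c,X):
    X=np.atleast_2d(np.array(X,float)); p=(np.array(c["camera_matrix"])@(np.array(c["R"])@X.T+np.array(c["t"])[:,None])).T
    return p[:,:2]/p[:,2:]
def crop(c,x0,y0,x1,y1,s,fn):
    cv2.imwrite(fn,cv2.resize(c["frame"][y0:y1,x0:x1],None,fx=s,fy=s,interpolation=cv2.INTER_CUBIC))
E
python3 - <<'E'
from h import *
c=manip.capture("top"); crop(c,130,160,250,290,5-1,"pics/t_case.png"); crop(c,280,185,370,310,4,"pics/t_base.png")
c=manip.capture("scene"); crop(c,190,160,450,300,3,"pics/s_both.png")
E
```

```text
(no output)
```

View pics/t_case.png

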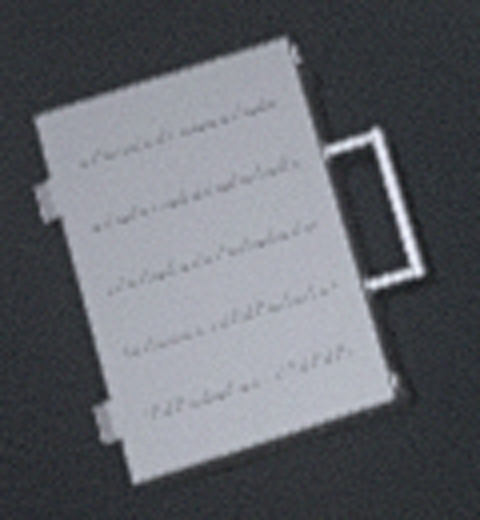

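View pics/t_base.png

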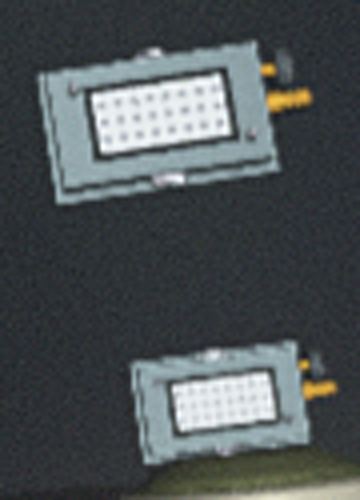

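View pics/s_both.png

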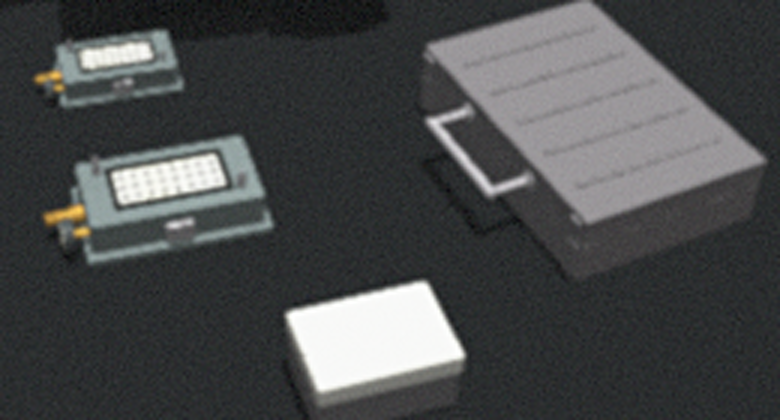

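Run:
```python
from h import *
c=manip.capture("top"); s=manip.capture("scene")
f=lambda p,x,y,k=4:np.array(p,float)/k+[x,y]
np.set_printoptions(suppress=True,precision=1)
bar=plane(c,f([[380,130],[420,273]],130,160),52); print("bar",bar,bar.mean(0),np.linalg.norm(bar[1]-bar[0]))
lid=plane(c,f([[35,118],[288,38],[398,397],[135,483]],130,160),73); print("lid",lid,lid.mean(0),[np.linalg.norm(lid[i]-lid[i-1]) for i in range(4)])
b2=plane(s,f([[432,121],[492,189]],190,160,3),52);print("bar scene",b2)
l2=plane(s,f([[430,48],[597,2],[765,160],[580,222]],190,160,3),73);print("lid scene",l2,l2.mean(0))
# seal inner white area
fr=c["frame"][185:250,285:355]
g=cv2.cvtColor(fr,cv2.COLOR_BGR2GRAY); m=(g>190).astype(np.uint8); m=cv2.morphologyEx(m,cv2.MORPH_CLOSE,np.ones((7,7)))
cs=max(cv2.findContours(m,0,1)[0],key=cv2.contourArea); r=cv2.minAreaRect(cs);bx=cv2.boxPoints(r)+[285,185]
w=plane(c,bx,48);print("white top",w,w.mean(0),[np.linalg.norm(w[i]-w[i-1]) for i in range(4)])
fr=s["frame"][200:240,215:280]
g=cv2.cvtColor(fr,cv2.COLOR_BGR2GRAY); m=(g>190).astype(np.uint8); m=cv2.morphologyEx(m,cv2.MORPH_CLOSE,np.ones((7,7)))
cs=max(cv2.findContours(m,0,1)[0],key=cv2.contourArea);M=cv2.moments(cs);print("white scene",plane(s,[M['m10']/M['m00']+215,M['m01']/M['m00']+200],48))
for ht in(55,):
  d=plane(c,f([[75,88],[252,133]],280,185),ht);print("dow",d,d.mean(0),np.linalg.norm(d[1]-d[0]))
  d=plane(s,f([[97,165],[241,181]],190,160,3),ht);print("dow s",d,d.mean(0))
e=plane(c,f([[40,73],[255,43],[278,158],[62,188]],280,185),45);print("basetop",e,e.mean(0),[np.linalg.norm(e[i]-e[i-1]) for i in range(4)])
```

```text
bar [[632.9 104.6  52. ]
 [521.3  72.5  52. ]] [577.1  88.5  52. ] 116.0694614879691
lid [[640.3 364.   73. ]
 [701.  173.1  73. ]
 [426.2  85.2  73. ]
 [365.6 276.3  73. ]] [533.2 224.7  73. ] [np.float64(288.3624897402882), np.float64(200.31195820905), np.float64(288.52972706808873), np.float64(200.47300415339447)]
bar scene [[523.2  77.6  52. ]
 [627.5 111.7  52. ]]
lid scene [[432.7  93.8  73. ]
 [375.  288.9  73. ]
 [644.1 365.8  73. ]
 [702.  170.3  73. ]] [538.4 229.7  73. ]
white top [[ 580.9 -133.4   48. ]
 [ 595.2 -231.9   48. ]
 [ 550.5 -237.2   48. ]
 [ 536.4 -139.3   48. ]] [ 565.7 -185.4   48. ] [np.float64(44.941141885711744), np.float64(99.55525571209161), np.float64(45.01662890405158), np.float64(98.9152391551612)]
white scene [[ 567.6 -186.4   48. ]]
dow [[ 584.1 -121.4   55. ]
 [ 547.9 -254.7   55. ]] [ 566.  -188.1   55. ] 138.1086064376879
dow s [[ 549.1 -250.2   55. ]
 [ 589.2 -118.4   55. ]] [ 569.2 -184.3   55. ]
basetop [[ 598.2  -95.1   45. ]
 [ 619.9 -260.9   45. ]
 [ 530.1 -275.1   45. ]
 [ 508.9 -110.6   45. ]] [ 564.3 -185.4   45. ] [np.float64(90.70360857900397), np.float64(167.25472167025447), np.float64(90.94317982492173), np.float64(165.86532707168203)]
```

Candidates:
- Base: the larger one at top (321,215), scene (247,226). The smaller one at top (337,285) is rejected by its size. The larger measured about 90 x 166 mm, which matches the 90 x 164 mm given.
- Lid bar: the only one, at top (230,210).
- Plates: still hidden under the lid, so I'll choose once it is open.

The case yaw is about 0.307, and the tool's x axis already lies across the bar.

arm_command:
  rows: [-0.0356,-0.0444,0,0,0.34,-0.0356,-0.0444,0,0,0.34,-0.0356,-0.0444,0,0,0.34,-0.0356,-0.0444,0,0,0.34,-0.0356,-0.0444,0,0,0.34]
  force: 15

```text
t: 0.92
tool_pos: [324.4, -286.3, 263.9]
tool_rot: [0.0, 0.806, -0.591, 0.0]
contact_force: [1.2, -0.8, 0.0]
opening: 40.5
```

arm_command:
  rows: [-0.0356,-0.0444,0,0,0.34,-0.0356,-0.0444,0,0,0.34,-0.0356,-0.0444,0,0,0.34,-0.0356,-0.0444,0,0,0.34,-0.0356,-0.0444,0,0,0.34]

```text
t: 1.55
tool_pos: [482.6, -49.5, 263.9]
tool_rot: [-0.0, 0.807, -0.591, 0.0]
contact_force: [0.5, -0.9, 0.8]
opening: 29.9
```

arm_command:
  rows: [-0.0356,-0.0444,0,0,0.34,-0.0356,-0.0444,0,0,0.34,-0.0356,-0.0444,0,0,0.34,0,0,0,0,0.34]

```text
t: 2.05
tool_pos: [577.6, 93.4, 262.9]
tool_rot: [0.0, 0.808, -0.59, -0.0]
contact_force: [-0.7, -0.4, 0.5]
opening: 30.2
```

arm_command:
  rows: [0.0015,0,0.05,0,0.34,0,0,0.05,0,0.34,0,0,0.04,0,0.34,0,0,0,0,0.34]

```text
t: 2.55
tool_pos: [575.6, 88.4, 121.8]
tool_rot: [0.002, 0.806, -0.592, -0.002]
contact_force: [-0.6, -0.9, -0.1]
opening: 30.2
```

Run:
```python
from h import *
c=manip.capture("scene"); crop(c,280,80,460,260,3,"pics/s1.png")
t=manip.capture("top"); crop(t,130,150,290,290,4,"pics/t1.png")
```

```text
(no output)
```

View pics/s1.png

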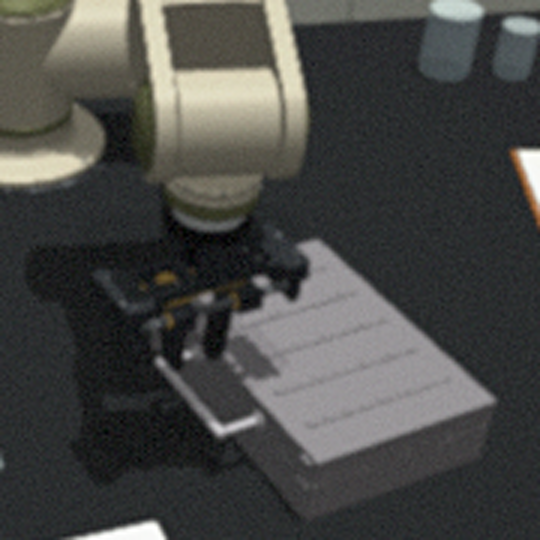

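View pics/t1.png

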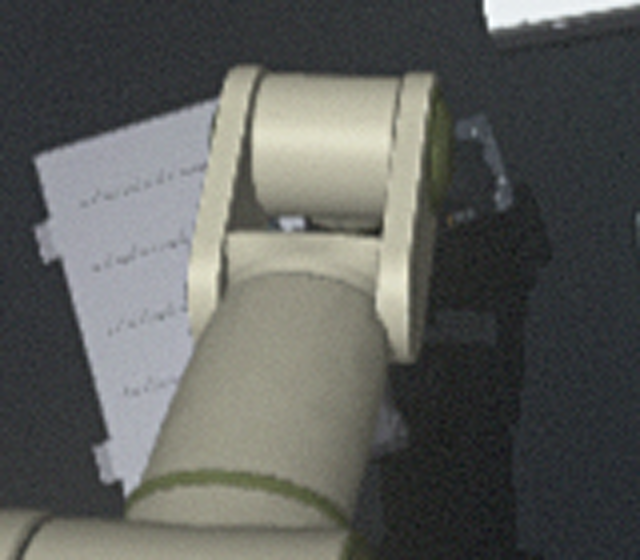

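arm_command:
  rows: [0,0,0.032,0,0.34,0,0,0.032,0,0.34,0,0,0,0,0.34,0,0,0,0,0.34]

```text
t: 3.15
tool_pos: [578.2, 89.1, 62.1]
tool_rot: [-0.001, 0.807, -0.591, 0.002]
contact_force: [-0.1, 0.4, 0.3]
opening: 29.8
```

arm_command:
  rows: [0,0,0.004,0,0.34,0,0,0,0,0,0,0,0,0,0,0,0,0,0,0,0,0,0,0,0]

```text
t: 3.78
tool_pos: [577.0, 89.7, 56.0]
tool_rot: [-0.0, 0.807, -0.591, -0.0]
contact_force: [-1.3, 5.2, 3.1]
opening: 8.1
```

Run:
```python
from h import *
print(manip.get_state())
c=manip.capture("scene"); crop(c,280,80,460,260,3,"pics/s2.png")
```

```text
{'t': 3.775, 'q': array([-4.86160858e-02,  6.59833230e-01,  1.47003225e+00,  9.56037737e-04,
        1.01171449e+00,  1.21575044e+00]), 'joint_vel': array([-0.00084902,  0.00085303, -0.00039737,  0.00176753, -0.00077751,
       -0.00012009]), 'joint_efforts': array([-3.15406993e+00, -4.96886265e+01, -1.62961400e+01, -9.87249501e-01,
       -4.49287947e-01, -1.43694965e-02]), 'tool_pos': array([577.03986451,  89.74608411,  56.00427178]), 'tool_rot': array([-3.41665443e-04,  8.06589412e-01, -5.91111965e-01, -2.17998036e-04]), 'contact_force': array([-1.26523201,  5.19420359,  3.09456736]), 'ft_torque': array([ 0.80443044,  0.22379224, -0.00604717]), 'opening': 8.143381310629687}
```

View pics/s2.png

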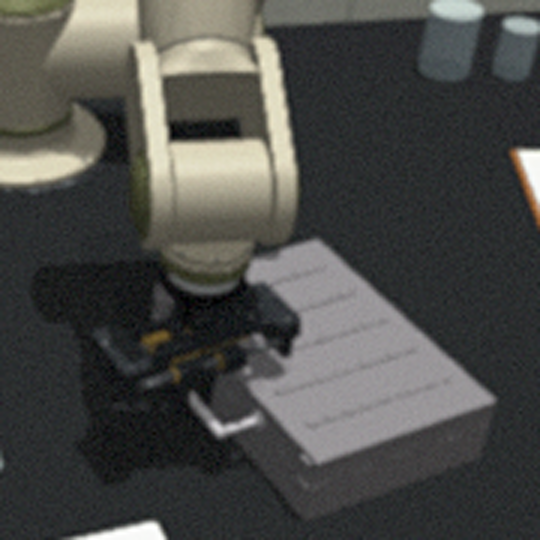

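Run:
```python
import numpy as np
a=0.029+np.arange(0,19)*0.1
h=242*(np.cos(a[0])-np.cos(a));v=242*(np.sin(a)-np.sin(a[0]))
for i in range(18): print(i+1,round(-(h[i+1]-h[i])/1000,4),round(-(v[i+1]-v[i])/1000,4),"cum",h[i+1].round(1),v[i+1].round(1))
```

```text
1 -0.0019 -0.0241 cum 1.9 24.1
2 -0.0043 -0.0238 cum 6.2 47.9
3 -0.0067 -0.0233 cum 12.9 71.2
4 -0.009 -0.0225 cum 21.8 93.6
5 -0.0111 -0.0215 cum 33.0 115.1
6 -0.0132 -0.0202 cum 46.2 135.4
7 -0.0152 -0.0188 cum 61.4 154.2
8 -0.017 -0.0172 cum 78.4 171.4
9 -0.0186 -0.0154 cum 97.0 186.8
10 -0.0201 -0.0135 cum 117.1 200.3
11 -0.0213 -0.0114 cum 138.4 211.7
12 -0.0224 -0.0092 cum 160.8 221.0
13 -0.0232 -0.007 cum 184.0 227.9
14 -0.0237 -0.0046 cum 207.7 232.6
15 -0.0241 -0.0022 cum 231.8 234.8
16 -0.0242 0.0002 cum 256.0 234.6
17 -0.024 0.0026 cum 280.0 232.0
18 -0.0237 0.005 cum 303.7 227.0
```

arm_command:
  rows: [-0.0019,0,-0.0241,0,0,-0.0043,0,-0.0238,0,0,-0.0067,0,-0.0233,0,0,0,0,0,0,0]
  force: 20

```text
t: 4.32
tool_pos: [572.9, 102.6, 127.8]
tool_rot: [-0.001, 0.807, -0.591, -0.0]
contact_force: [0.7, 4.9, -4.0]
opening: 8.1
```

arm_command:
  rows: [-0.009,0,-0.0225,0,0,-0.0111,0,-0.0215,0,0,-0.0132,0,-0.0202,0,0,-0.0152,0,-0.0188,0,0,0,0,0,0,0]

```text
t: 4.95
tool_pos: [557.9, 150.1, 209.4]
tool_rot: [-0.001, 0.807, -0.59, -0.001]
contact_force: [2.6, 9.5, -9.7]
opening: 7.5
```

Run:
```python
from h import *
c=manip.capture("scene"); crop(c,280,80,460,260,3,"pics/s3.png")
```

```text
(no output)
```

View pics/s3.png

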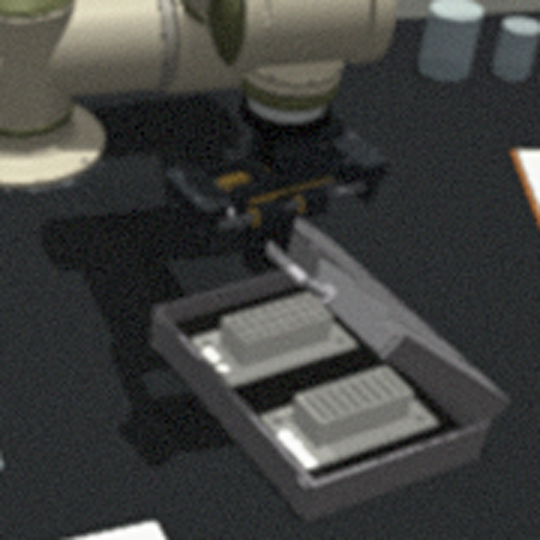

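arm_command:
  rows: [-0.019,0,-0.0155,0,0,-0.0196,0,-0.0142,0,0,-0.0201,0,-0.0135,0,0,0,0,0,0,0]

```text
t: 5.5
tool_pos: [540.5, 205.7, 254.5]
tool_rot: [-0.001, 0.807, -0.59, 0.001]
contact_force: [1.2, -1.5, 0.9]
opening: 6.7
```

Run:
```python
from h import *
print(manip.get_state()["opening"])
c=manip.capture("scene"); crop(c,280,50,460,230,3,"pics/s4.png")
```

```text
6.6787559602340405
```

View pics/s4.png

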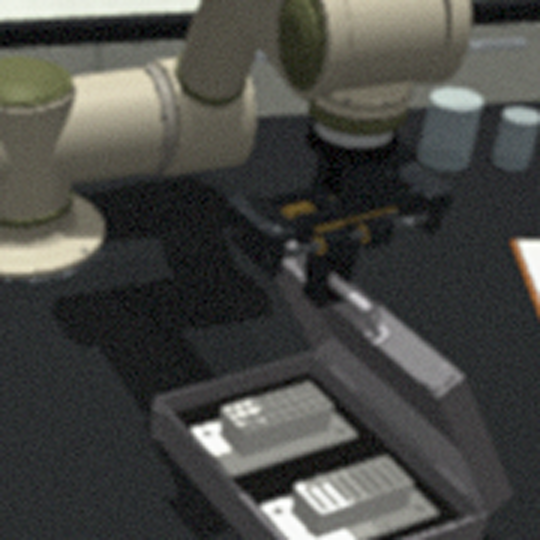

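arm_command:
  rows: [-0.0213,0,-0.0114,0,0,-0.0224,0,-0.0092,0,0,-0.0232,0,-0.007,0,0,0,0,0,0,0]

```text
t: 6.05
tool_pos: [520.2, 269.5, 280.1]
tool_rot: [0.0, 0.807, -0.59, -0.001]
contact_force: [3.4, 1.9, -5.3]
opening: 6.3
```

arm_command:
  rows: [-0.0237,0,-0.0036,0,0,-0.0241,0,-0.0012,0,0,-0.0242,0,0.001,0,0,0,0,0,0,0]

```text
t: 6.55
tool_pos: [498.7, 337.7, 284.5]
tool_rot: [-0.0, 0.807, -0.59, -0.0]
contact_force: [2.7, 1.0, -0.8]
opening: 6.4
```

arm_command:
  rows: [-0.012,0,0.001,0,0,-0.012,0,0.0016,0,0,-0.012,0,0.0024,0,0,-0.006,0,0.0013,0,0,0,0,0,0,0]

```text
t: 7.18
tool_pos: [486.3, 376.6, 277.9]
tool_rot: [0.0, 0.807, -0.591, -0.0]
contact_force: [3.0, 0.2, -3.5]
opening: 6.4
```

Run:
```python
from h import *
c=manip.capture("scene"); crop(c,280,20,480,220,3,"pics/s5.png")
```

```text
(no output)
```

View pics/s5.png

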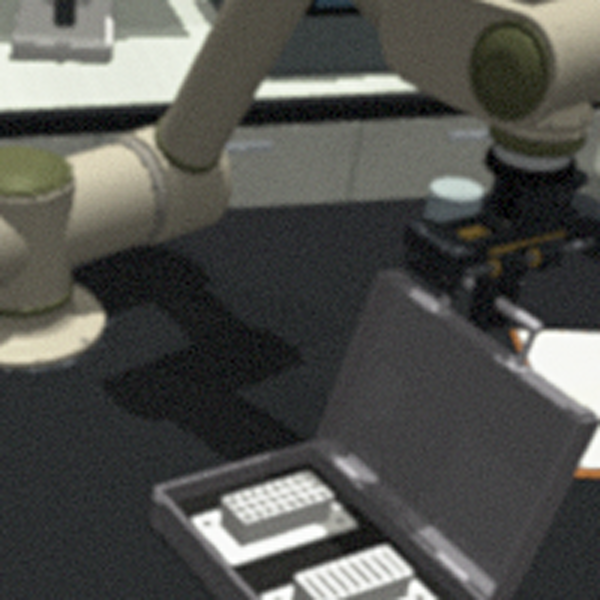

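arm_command:
  rows: [-0.006,0,0.0015,0,0,-0.005,0,0.0013,0,0,0,0,0,0,0]

```text
t: 7.6
tool_pos: [483.1, 387.0, 275.2]
tool_rot: [0.0, 0.807, -0.591, -0.0]
contact_force: [3.4, -0.2, -5.9]
opening: 6.2
```

arm_command:
  rows: [0,0,0,0,0.34,0,0,0,0,0.34,0,0,-0.02,0,0.34,0,0,-0.04,0,0.34,0,0,-0.04,0,0.34]

```text
t: 8.22
tool_pos: [482.8, 386.6, 377.2]
tool_rot: [-0.0, 0.807, -0.591, -0.0]
contact_force: [-0.4, -0.1, -0.8]
opening: 30.0
```

Run:
```python
from h import *
print(manip.get_state()["tool_pos"])
c=manip.capture("scene"); crop(c,310,90,470,250,4,"pics/s6.png")
c=manip.capture("top"); crop(c,100,130,270,290,4,"pics/t6.png")
```

```text
[482.84702866 386.59584742 377.15693046]
```

View pics/s6.png

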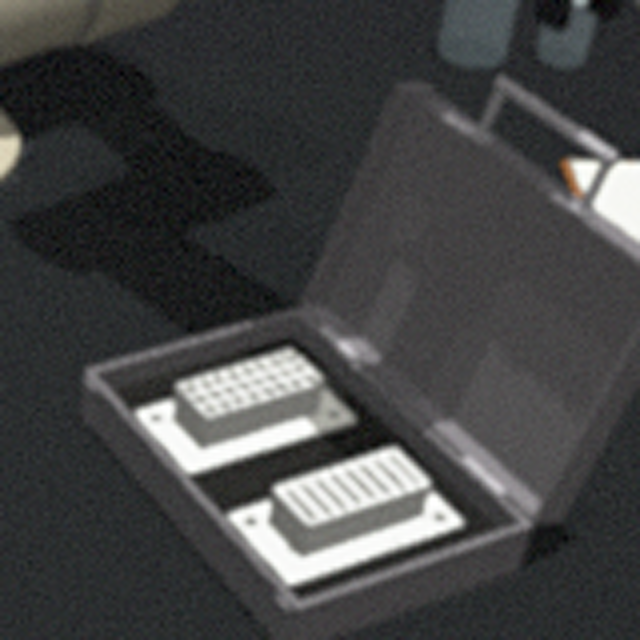

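View pics/t6.png

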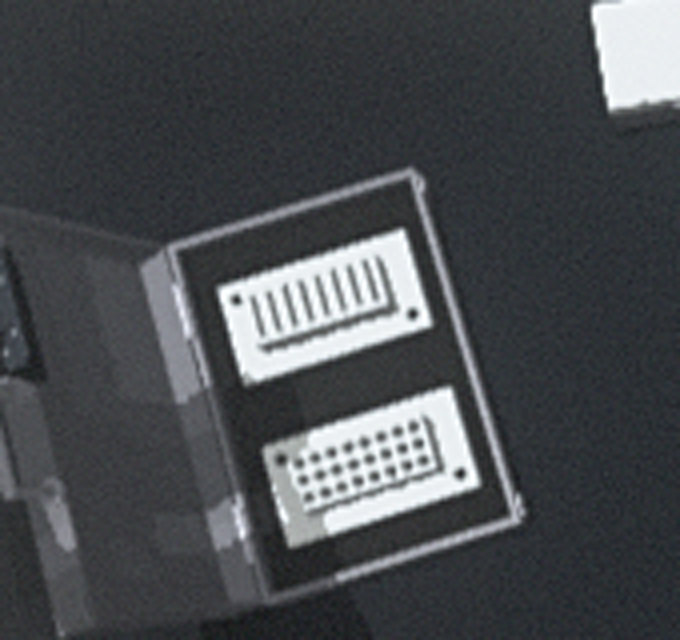

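Candidates for the plate: the one with a grid of round wells at top px (192,247) and the one with parallel slots at top px (181,207). The close crop shows the round-well plate is the one nearer the robot (case x = -66). Measuring it.

Run:
```python
from h import *
np.set_printoptions(suppress=True,precision=1)
c=manip.capture("top"); s=manip.capture("scene")
f=lambda p,x,y,k=4:np.array(p,float)/k+[x,y]
e=plane(c,f([[263,443],[448,388],[480,487],[290,547]],100,130),24);print("flange",e.mean(0),[np.linalg.norm(e[i]-e[i-1]) for i in range(4)], np.arctan2(-(e[0]-e[1])[0],(e[0]-e[1])[1]),np.arctan2(-(e[3]-e[2])[0],(e[3]-e[2])[1]))
d=plane(c,f([[281,458],[460,474]],100,130),24);print("holes",d,d.mean(0),np.linalg.norm(d[1]-d[0]))
# wells of block in top view z=56: corner wells
w=plane(c,f([[300,463],[417,424],[429,459],[311,499]],100,130),56);print("wells",w.mean(0),w)
# block top scene
b=plane(s,f([[175,383],[290,348],[328,380],[202,420]],310,90),56);print("block scene",b.mean(0),[np.linalg.norm(b[i]-b[i-1]) for i in range(4)])
fr=plane(s,f([[135,412],[355,413],[190,472]],310,90),24);print("fl scene",fr)
# hough/threshold hole refine
for im,n in((c,"t"),):
    g=cv2.cvtColor(im["frame"],cv2.COLOR_BGR2GRAY)
    m=(g>120).astype(np.uint8)[210:275,155:230]; m=cv2.morphologyEx(m,cv2.MORPH_CLOSE,np.ones((5,5)))
    k=max(cv2.findContours(m,0,1)[0],key=cv2.contourArea); r=cv2.minAreaRect(k); bx=cv2.boxPoints(r)+[155,210]
    e=plane(c,bx,24);print("auto flange",e.mean(0),[np.linalg.norm(e[i]-e[i-1]) for i in range(4)],e)
# rim case
rim=plane(c,f([[175,248],[412,175],[520,518],[268,598]],100,130),45);print("rim",rim.mean(0),[np.linalg.norm(rim[i]-rim[i-1]) for i in range(4)],rim)
```

```text
flange [470.4 205.6  24. ] [np.float64(83.39422412010069), np.float64(147.77322757736337), np.float64(81.29396573899504), np.float64(150.7592320697316)] 0.2833285384460117 0.2977764226447191
holes [[477.2 274.7  24. ]
 [463.5 136.6  24. ]] [470.4 205.6  24. ] 138.83315009742208
wells [470.4 203.3  56. ] [[469.6 251.6  56. ]
 [498.1 164.4  56. ]
 [471.6 154.8  56. ]
 [442.5 242.4  56. ]]
block scene [473.9 207.7  56. ] [np.float64(47.29627975590333), np.float64(105.29987142856517), np.float64(46.605463598127145), np.float64(113.82833875361631)]
fl scene [[459.2 124.6  24. ]
 [482.7 294.   24. ]
 [534.7 148.9  24. ]]
auto flange [477.5 195.6  24. ] [np.float64(163.7377080266594), np.float64(184.35373760494008), np.float64(164.92162217647626), np.float64(180.35979969315528)] [[521.5 312.5  24. ]
 [586.  139.8  24. ]
 [432.1  80.3  24. ]
 [370.3 249.7  24. ]]
rim [533.1 223.8  45. ] [np.float64(281.61618743075775), np.float64(191.1299715945594), np.float64(281.9063142162203), np.float64(195.9377228419235)] [[639.1 357.9  45. ]
 [695.5 175.3  45. ]
 [427.7  87.3  45. ]
 [370.1 274.6  45. ]]
```

arm_command:
  rows: [0.0563,0.0218,0,0,0.5,0.0563,0.0218,0,0,0.8,0.0563,0.0218,0,0,1,0,0,0,-10,1,0,0,0,-10,1]

```text
t: 9.05
tool_pos: [471.3, 205.1, 374.3]
tool_rot: [0.001, 0.898, -0.44, -0.001]
contact_force: [-0.2, 0.1, 0.6]
opening: 77.8
```

arm_command:
  rows: [0,0,0,-10,1,0,0,0,-10,1,0,0,0,-10,1,0,0,0,-10,1,0,0,0,-10,1]

```text
t: 9.68
tool_pos: [471.3, 205.9, 374.1]
tool_rot: [0.0, 1.0, -0.019, -0.001]
contact_force: [-1.1, 0.8, -0.1]
opening: 88.1
```

arm_command:
  rows: [0,0,0,-10,1,0,0,0,-10,1,0,0,0,0,1]

```text
t: 10.05
tool_pos: [471.4, 205.9, 374.3]
tool_rot: [-0.0, 0.988, 0.152, -0.001]
contact_force: [-0.2, 0.4, 0.6]
opening: 88.4
```

```bash
cat >> h.py <<'E'
from scipy.spatial.transform import Rotation as Ro
def go(x,y,z,yaw):
    "shift in tool axes (mm) to TCP x,y,z, then turn (deg) so that tool x lies at world angle yaw (mod pi)"
    s=manip.get_state(); q=s["tool_rot"]; M=Ro.from_quat([q[1],q[2],q[3],q[0]]).as_matrix()
    d=M.T@(np.array([x,y,z])-s["tool_pos"]); a=np.arctan2(M[1,0],M[0,0])
    t=-(yaw-a); t=(t+np.pi/2)%np.pi-np.pi/2
    print("t",s["t"],"pos",s["tool_pos"].round(1),"toolx",round(a,4),"tilt",M[:,2].round(3),"q",s["q"].round(2)); print("shift",d.round(1),"turn",np.degrees(t).round(2),"F",s["contact_force"].round(1),"open",round(s["opening"],1))
E
python3 -c "
from h import *
go(471.5,206,55,0.305)"
```

```text
t 10.05 pos [471.4 205.9 374.3] toolx 0.3042 tilt [-0.002 -0.    -1.   ] q [ 0.18  0.26  1.16  0.    1.72 -0.12]
shift [9.000e-01 1.000e-01 3.193e+02] turn -0.05 F [-0.2  0.4  0.6] open 88.4
```

arm_command:
  rows: [0,0,0.058,0,1,0,0,0.058,0,1,0,0,0.058,0,1,0,0,0.058,0,1,0,0,0.058,0,1]

```text
t: 10.68
tool_pos: [471.1, 205.8, 83.4]
tool_rot: [-0.0, 0.989, 0.15, -0.0]
contact_force: [0.1, -0.0, 0.1]
opening: 88.2
```

arm_command:
  rows: [0.0005,0,0,0,1,0,0,0,0,1]

```text
t: 10.92
tool_pos: [473.0, 206.3, 87.2]
tool_rot: [-0.0, 0.988, 0.152, 0.001]
contact_force: [0.4, -0.4, -0.0]
opening: 88.0
```

```bash
python3 -c "
from h import *
go(471.5,206,51,0.305)
c=manip.capture('scene'); crop(c,310,90,470,250,4,'pics/s7.png')
c=manip.capture('top'); crop(c,130,180,270,300,4,'pics/t7.png')
"
```

```text
t 10.925 pos [473.  206.3  87.2] toolx 0.3042 tilt [ 0.002  0.    -1.   ] q [ 0.18  0.53  1.64  0.    0.97 -0.12]
shift [-1.6 -0.1 36.2] turn -0.05 F [ 0.4 -0.4 -0. ] open 88.0
```

View pics/s7.png

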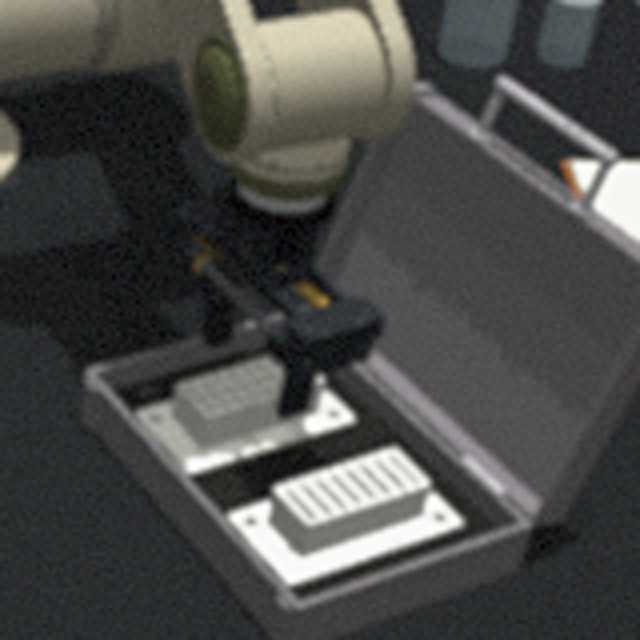

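arm_command:
  rows: [0,0,0.02,0,1,0,0,0.011,0,1,0,0,0.004,0,1,0,0,0,0,1]

```text
t: 11.52
tool_pos: [472.4, 206.2, 50.9]
tool_rot: [-0.0, 0.988, 0.152, 0.0]
contact_force: [-0.1, -0.2, 0.2]
opening: 88.1
```

```bash
python3 -c "
from h import *
go(471.5,206,51,0.305)"
```

```text
t 11.525 pos [472.4 206.2  50.9] toolx 0.3057 tilt [ 0.001  0.    -1.   ] q [ 0.18  0.58  1.67  0.    0.88 -0.12]
shift [-0.9 -0.1 -0.1] turn 0.04 F [-0.1 -0.2  0.2] open 88.1
```

Closing on the block.

arm_command:
  rows: [0,0,0,0,0.4,0,0,0,0,0.4,0,0,0,0,0.4,0,0,0,0,0.4,0,0,0,0,0.4]
  force: 45

```text
t: 12.15
tool_pos: [472.2, 206.1, 50.5]
tool_rot: [-0.0, 0.988, 0.152, 0.0]
contact_force: [0.7, -0.5, 0.6]
opening: 43.5
```

arm_command:
  rows: [0,0,0,0,0.4,0,0,-0.01,0,0.4,0,0,-0.02,0,0.4,0,0,0,0,0.4]

```text
t: 12.65
tool_pos: [472.6, 206.3, 81.6]
tool_rot: [-0.0, 0.988, 0.152, 0.001]
contact_force: [-0.1, 0.3, -3.1]
opening: 43.7
```

arm_command:
  rows: [0,0,-0.04,0,0.3,0,0,-0.04,0,0.3,0,0,-0.04,0,0.3,0,0,0,0,0.3]

```text
t: 13.15
tool_pos: [472.8, 206.3, 202.1]
tool_rot: [-0.0, 0.988, 0.152, 0.002]
contact_force: [0.5, 0.5, -4.0]
opening: 43.6
```

```bash
python3 -c "
from h import *
go(566.5,-186,200,0.13)
c=manip.capture('scene'); crop(c,280,70,480,250,4,'pics/s8.png')
c=manip.capture('top'); crop(c,130,180,270,300,4,'pics/t8.png')
"
```

```text
t 13.15 pos [472.8 206.3 202.1] toolx 0.3059 tilt [ 0.005  0.001 -1.   ] q [ 0.18  0.38  1.5  -0.    1.26 -0.12]
shift [-28.8 402.3   2.2] turn 10.08 F [ 0.5  0.5 -4. ] open 43.6
```

View pics/s8.png

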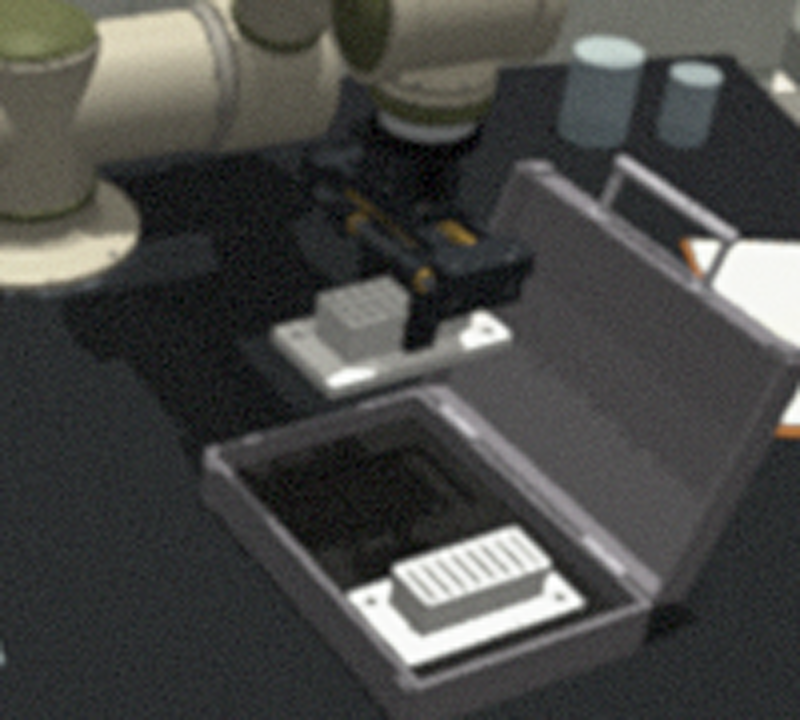

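View pics/t8.png

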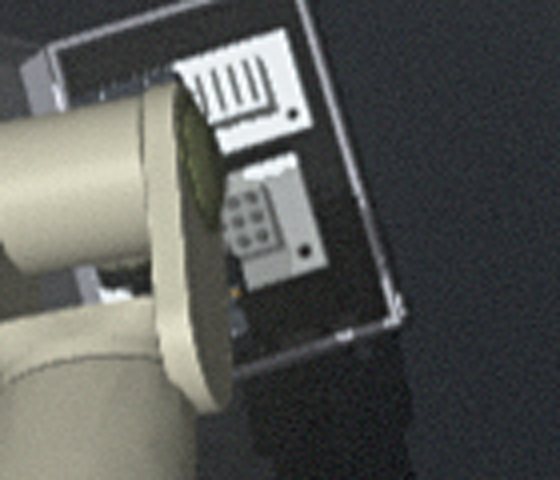

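```bash
python3 -c "
from h import *
np.set_printoptions(suppress=True,precision=1)
c=manip.capture('top'); s=manip.capture('scene'); print(manip.get_state()['tool_pos'])
z=174
a=plane(s,[[355.5,153.25],[401.75,152.5]],z); b=plane(c,[[206.25,242.5]],z); print(a,a.mean(0),np.linalg.norm(a[1]-a[0]),b)
x=np.array([.9537,.3008]);y=np.array([-.3008,.9537]);o=np.array([472.5,206.3])
print('exp',o+27*x+64*y,o-27*x-64*y)
"
```

```text
[471.4 206.  198.6]
[[465.8 144.5 174. ]
 [479.3 278.5 174. ]] [472.6 211.5 174. ] 134.67088134377465 [[464.2 136.  174. ]]
exp [479.  275.5] [466.  137.1]
```

arm_command:
  rows: [-0.0036,0.0503,0,0,0.3,-0.0036,0.0503,0,0,0.3,-0.0036,0.0503,0,0,0.3,-0.0036,0.0503,0,0,0.3,-0.0036,0.0503,0,0,0.3]

```text
t: 13.98
tool_pos: [530.5, -40.7, 198.9]
tool_rot: [-0.001, 0.988, 0.152, -0.001]
contact_force: [1.2, 0.7, -3.1]
opening: 43.8
```

arm_command:
  rows: [-0.0036,0.0503,0,0,0.3,-0.0036,0.0503,0,0,0.3,-0.0036,0.0503,0,0,0.3,0,0,0,10,0.3,0,0,0,0,0.3]

```text
t: 14.6
tool_pos: [565.4, -186.5, 198.6]
tool_rot: [-0.001, 0.998, 0.066, -0.001]
contact_force: [0.0, 0.1, -3.6]
opening: 43.5
```

```bash
python3 -c "
from h import *
go(566.8,-186,115,0.13)
c=manip.capture('scene'); crop(c,180,130,330,270,5,'pics/s9.png')
c=manip.capture('top'); crop(c,260,160,400,280,5,'pics/t9.png')
"
```

```text
t 14.6 pos [ 565.4 -186.5  198.6] toolx 0.1319 tilt [-0.003  0.002 -1.   ] q [-0.52  0.51  1.27  0.    1.36 -0.65]
shift [ 1.7 -0.1 83.6] turn 0.11 F [ 0.   0.1 -3.6] open 43.5
```

View pics/s9.png

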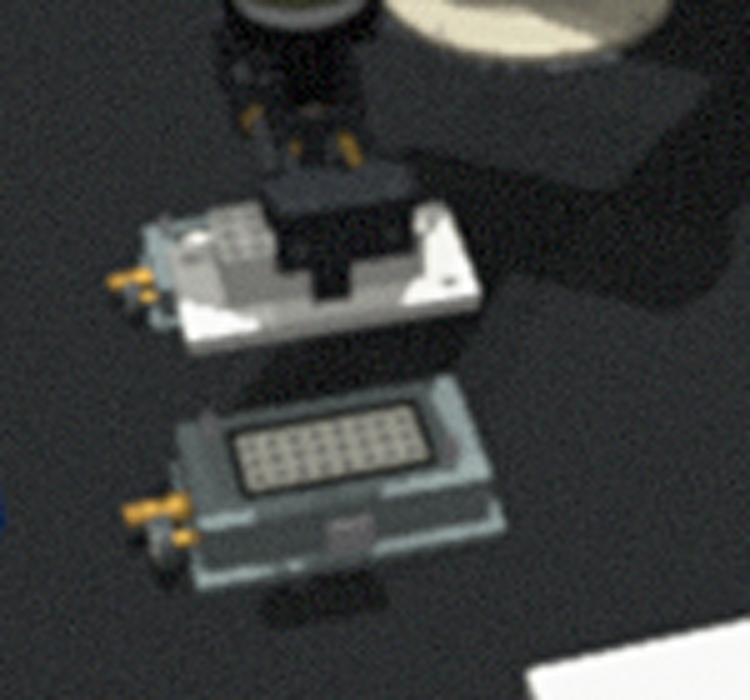

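View pics/t9.png

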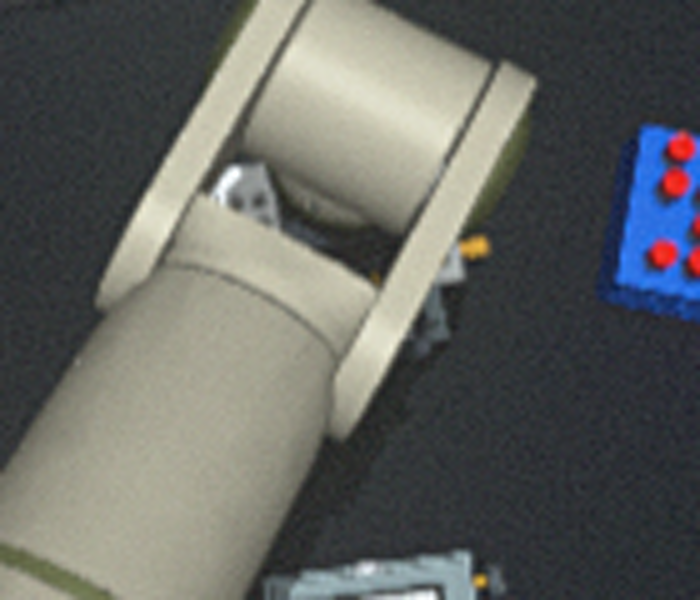

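arm_command:
  rows: [0.001,0,0.04,0,0.3,0,0,0.03,0,0.3,0,0,0.015,0,0.3,0,0,0,0,0.3,0,0,0,0,0.3]

```text
t: 15.32
tool_pos: [567.4, -186.3, 116.7]
tool_rot: [0.001, 0.998, 0.066, 0.001]
contact_force: [0.3, 0.0, -3.7]
opening: 43.8
```

```bash
python3 -c "
from h import *
go(566.8,-186,106,0.13)
c=manip.capture('scene'); crop(c,195,160,295,260,6,'pics/s10.png')
go(566.8,-186,106,0.13)
c=manip.capture('top'); crop(c,260,160,380,260,6,'pics/t10.png')
"
```

```text
t 15.325 pos [ 567.4 -186.3  116.7] toolx 0.1321 tilt [ 0.002 -0.001 -1.   ] q [-0.52  0.6   1.37  0.    1.17 -0.65]
shift [-0.6 -0.4 10.7] turn 0.12 F [ 0.3  0.  -3.7] open 43.8
t 15.375 pos [ 567.3 -186.3  116.7] toolx 0.1319 tilt [ 0.002 -0.001 -1.   ] q [-0.52  0.6   1.37  0.    1.17 -0.65]
shift [-0.5 -0.4 10.7] turn 0.11 F [-0.6 -0.5 -4.1] open 43.9
```

View pics/s10.png

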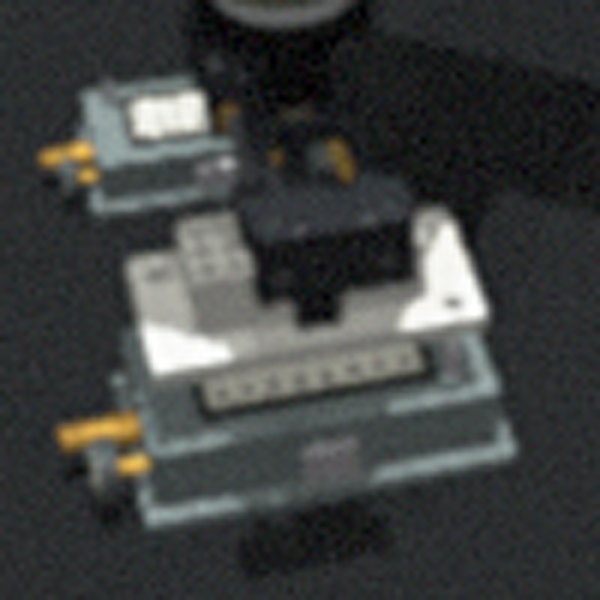

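View pics/t10.png

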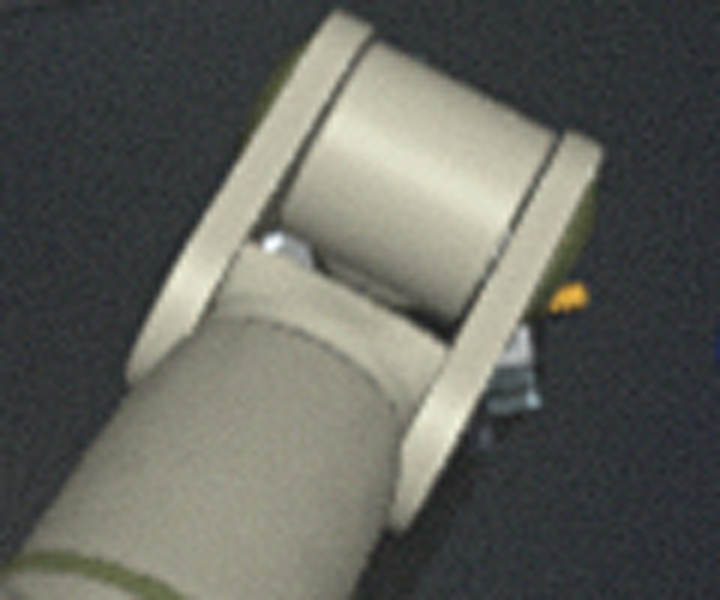

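```bash
python3 -c "
from h import *
np.set_printoptions(suppress=True,precision=1)
s=manip.capture('scene')
f=lambda p,x,y,k:np.array(p,float)/k+[x,y]
th=.131;x=np.array([np.cos(th),np.sin(th)]);y=np.array([-x[1],x[0]])
def rel(P): 
    P=P[:,:2]-[567,-186]; return np.c_[P@x,P@y]
print('holes',rel(plane(s,f([[453,302],[157,272]],195,160,6),90)),'nom +-27,64')
print('flange bottom front',rel(plane(s,f([[490,327],[158,375]],195,160,6),80)),'nom 40,+-76')
print('flange top front',rel(plane(s,f([[485,298+8],[152,358]],195,160,6),90)))
print('base top front',rel(plane(s,f([[497,383],[150,447]],195,160,6),45)),'nom 45,+-82')
print('foot front',rel(plane(s,f([[515,455],[148,522]],195,160,6),0)),'nom 52,+-88')
crop(s,215,195,285,250,10,'pics/s11.png')
"
```

```text
holes [[ 29.   65.7]
 [-27.  -61.4]] nom +-27,64
flange bottom front [[ 39.2  80.5]
 [ 32.1 -71.3]] nom 40,+-76
flange top front [[ 35.5  79.2]
 [ 31.3 -73. ]]
base top front [[ 39.7  83.4]
 [ 40.3 -79.4]] nom 45,+-82
foot front [[ 43.5  90.9]
 [ 42.3 -84.8]] nom 52,+-88
```

View pics/s11.png

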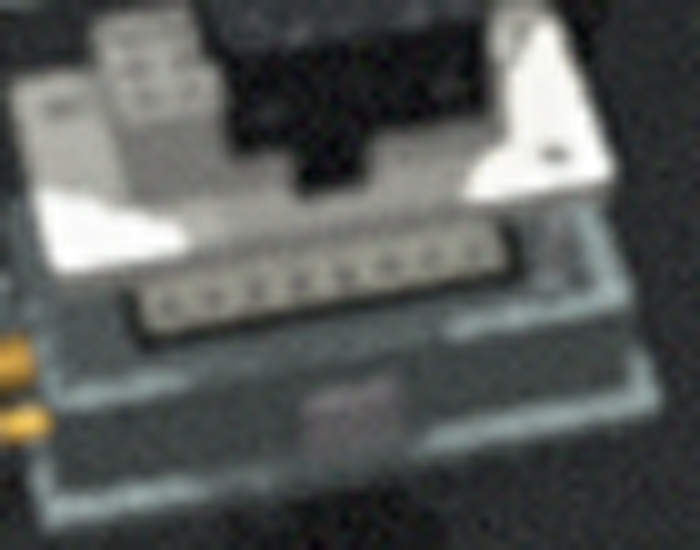

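arm_command:
  rows: [-0.0005,-0.0003,0.008,0,0.3,0,0,0.004,0,0.3,0,0,0.003,0,0.3,0,0,0,0,0.3]

```text
t: 15.98
tool_pos: [566.2, -185.9, 100.2]
tool_rot: [-0.0, 0.998, 0.066, -0.0]
contact_force: [0.2, -0.4, -2.8]
opening: 43.9
```

arm_command:
  rows: [0,0,0.002,0,0.3,0,0,0.002,0,0.3,0,0,0,0,0.3]

```text
t: 16.35
tool_pos: [566.2, -185.9, 96.3]
tool_rot: [-0.0, 0.998, 0.066, -0.0]
contact_force: [-0.4, -0.2, -3.5]
opening: 43.7
```

arm_command:
  rows: [0,0,0.002,0,0.3,0,0,0.002,0,0.3,0,0,0,0,0.3]

```text
t: 16.73
tool_pos: [566.5, -186.2, 92.5]
tool_rot: [0.0, 0.998, 0.066, 0.0]
contact_force: [1.3, -1.3, -3.4]
opening: 43.6
```

arm_command:
  rows: [0,0,0.002,0,0.3,0,0,0.002,0,0.3,0,0,0,0,0.3]

```text
t: 17.1
tool_pos: [566.5, -186.2, 88.5]
tool_rot: [0.0, 0.998, 0.066, 0.0]
contact_force: [2.0, -2.7, -1.0]
opening: 43.6
```

```bash
python3 -c "
from h import *
go(566.8,-186,82,0.13)
s=manip.capture('scene'); crop(s,205,185,285,250,10,'pics/s12.png')
"
```

```text
t 17.1 pos [ 566.5 -186.2   88.5] toolx 0.1314 tilt [ 0.001 -0.001 -1.   ] q [-0.52  0.63  1.4  -0.    1.1  -0.65]
shift [ 0.3 -0.1  6.5] turn 0.08 F [ 2.  -2.7 -1. ] open 43.6
```

View pics/s12.png

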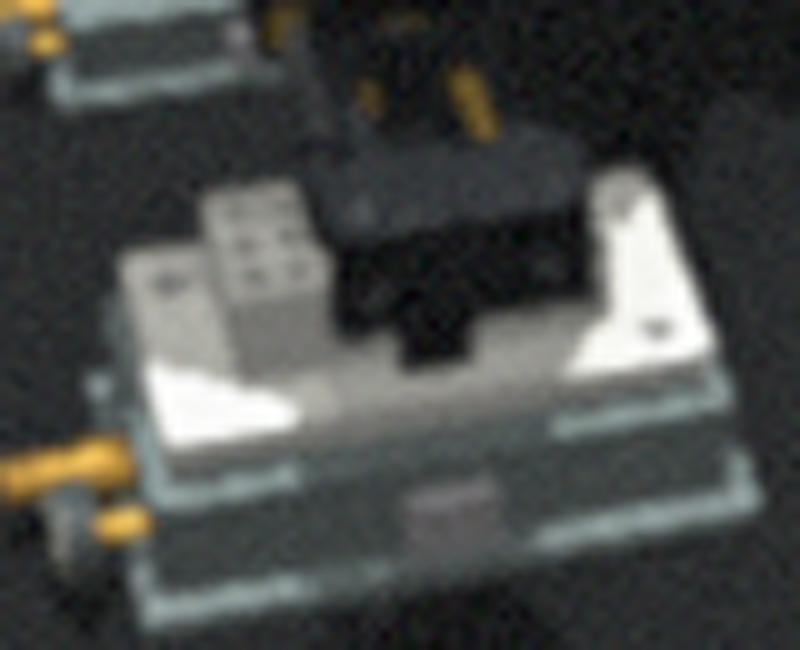

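arm_command:
  rows: [0.0004,0.0007,0.002,0,0.3,0,0,0.002,0,0.3,0,0,0,0,0.3]

```text
t: 17.52
tool_pos: [566.6, -186.4, 84.2]
tool_rot: [-0.0, 0.998, 0.066, -0.0]
contact_force: [0.8, -0.6, -3.3]
opening: 43.8
```

arm_command:
  rows: [0,0,0.001,0,0.3,0,0,0.001,0,0.3,0,0,0,0,0.3]

```text
t: 17.9
tool_pos: [566.7, -186.4, 82.7]
tool_rot: [-0.0, 0.998, 0.066, -0.0]
contact_force: [-1.4, 0.2, 3.1]
opening: 43.6
```

arm_command:
  rows: [0,0,0.001,0,0.3,0,0,0.001,0,0.3,0,0,0,0,0.3,0,0,0,0,0.3]
  force: 50

```text
t: 18.4
tool_pos: [566.6, -186.4, 81.4]
tool_rot: [0.0, 0.998, 0.066, 0.0]
contact_force: [-5.6, 3.2, 11.0]
opening: 43.3
```

arm_command:
  rows: [0,0,0.001,0,0.3,0,0,0,0,0.3,0,0,0,0,0.3]

```text
t: 18.77
tool_pos: [566.6, -186.5, 81.4]
tool_rot: [0.0, 0.998, 0.066, 0.0]
contact_force: [-8.2, 2.7, 18.8]
opening: 43.8
```

arm_command:
  rows: [-0.0008,-0.0003,0.0006,0,0.3,0,0,0,0,0.3,0,0,0,0,0.3]

```text
t: 19.15
tool_pos: [566.6, -186.5, 81.4]
tool_rot: [0.001, 0.998, 0.066, 0.001]
contact_force: [-5.1, 3.2, 22.2]
opening: 43.7
```

```bash
python3 -c "
from h import *
go(566.8,-186,82,0.13)
s=manip.capture('scene'); crop(s,205,185,285,250,10,'pics/s13.png'); cv2.imwrite('pics/s13f.png',s['frame'])
"
```

```text
t 19.15 pos [ 566.6 -186.5   81.4] toolx 0.1315 tilt [ 0.003 -0.002 -1.   ] q [-0.52  0.64  1.41  0.    1.08 -0.65]
shift [ 0.3 -0.4 -0.6] turn 0.09 F [-5.1  3.2 22.2] open 43.7
```

View pics/s13.png

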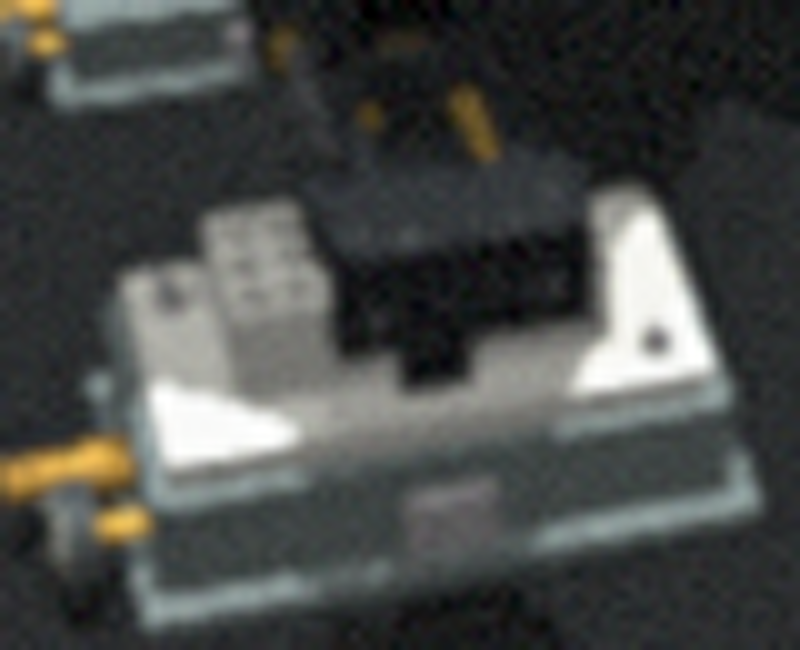

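View pics/s13f.png

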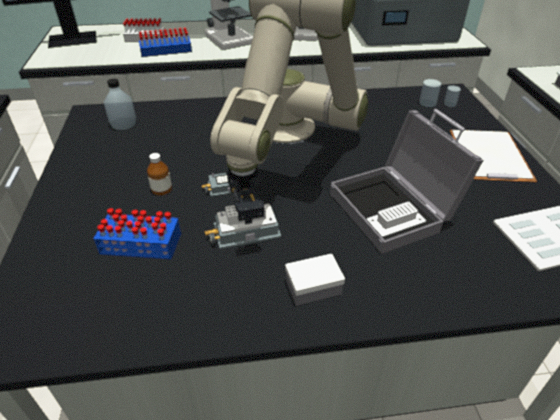

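Both dowels show through the holes, at crop (172,290) and (655,338). The lid is open and the slotted plate is still in its pocket. Checking that the hold is steady before handing in.

arm_command:
  rows: [0,0,0,0,0.3,0,0,0,0,0.3,0,0,0,0,0.3,0,0,0,0,0.3,0,0,0,0,0.3]

```text
t: 19.82
tool_pos: [566.6, -186.4, 81.4]
tool_rot: [0.001, 0.998, 0.066, 0.001]
contact_force: [-4.5, 3.1, 22.8]
opening: 43.5
```

arm_command:
  rows: [0,0,0,0,0.3,0,0,0,0,0.3,0,0,0,0,0.3,0,0,0,0,0.3]

```text
t: 20.32
tool_pos: [566.6, -186.4, 81.4]
tool_rot: [0.001, 0.998, 0.066, 0.001]
contact_force: [-4.7, 3.5, 21.2]
opening: 43.5
```

```bash
python3 -c "
from h import *
print(manip.job_done()); print(manip.get_state()['contact_force'])"
```

```text
the job is handed in; nothing more can be done
None
the job is handed in; nothing more can be done
```

I opened the lid past upright onto its stop, fitted the round-well plate onto the larger base, pressed it down and handed the job in at about 20 s, still gripping and pressing. `job_done` gives no verdict, so the outcome below rests on my own last checks.

**What the last checks showed**
- **Fit:** both dowels show through the plate's two holes in the last scene picture. The tool was within about 0.5 mm and 0.002 rad of the base position I measured, and tilted by about 0.004 rad.
- **Press:** the tool stopped at 81.4 mm and did not go lower as I pushed harder, so I take it that the two halves meet. That is within about 0.3 mm of the height expected for a seated plate. The upward reaction held at 21–23 N for over a second, and the grip was set to 50 N with the fingers at 43.5 mm on the block.
- **Surroundings:** the lid stands open, the slotted plate is still in its pocket, and the bystanders look unmoved.

**What disagreed or is left over**
- **Cameras:** the two views differed by 2–5 mm on the case, plate and base. I used their average, checked against where the gripper centred on the plate.
- **Side load:** about 5 N of sideways force on the tool remained at the end.
- **Not measured:** I judged the lid angle and seal squeeze from the pictures, tool position and forces, since neither can be read directly.

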